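# Plug the keyed module into the extended rack tray and close the tray

## Robot

A 7-joint arm with a two-finger parallel gripper is mounted at the origin on the work surface. World frame = base frame: x ahead of the robot, y to its left, z up, the work surface at z = 0. Lengths are in m, angles in rad, forces in N, time in s.
With the tool pointing down it reaches from about 0.4 to 0.85 m from the base axis. Payload 10.4 kg.
Tool frame: the origin (TCP) lies on the centre line of the jaws, within the pads' length; the fingertips stand 17 mm ahead of it and the grasp point (between the pads) lies 2 mm behind it (manip.tcp_to_tips is the distance from the TCP to the fingertips, in m); z points along the fingers, x is the direction in which the jaws open and shut, and the axes are right-handed (so a half turn about z gives the same grasp; the last joint's range is limited). The gripper opens to 85 mm and grips with 20 to 120 N. Pads are 22 mm wide; open, the fingers measure 114 mm over their backs; the gripper's body (76 mm by 85 mm) begins 54 mm behind the grasp point. The pads swing forward as they close: fully open they stand 13 mm farther back than shut.
Start: joints at [-1.264, 0.332, -0.065, 1.46, 0.022, 1.35, -0.088], TCP at [0.202, 0.591, 0.248] pointing down, gripper open.
Joint ranges: [-2.6, 2.6], [-0.5, 2.12], [-1.47, 1.34], [0.16, 2.42], [-1.27, 4.41], [0.06, 2.06], [-2.6, 2.6]. Speed limits (rad/s): [2.22, 2.22, 2.79, 2.79, 3.14, 3.14, 3.14].

## Interface

Orientations are given as a unit quaternion [x, y, z, w].
In Python, from workcell import manip gives the robot as it stands.
- The arm moves only by the shell command python3 -m pendant 'ROWS' [FORCE]. ROWS is JSON, a list of rows, each a list of 3 entries, a list of its own where there are three numbers: the shift along the world's x, y, z in cm, then the turn, a rotation vector about the world's x, y, z in degrees, then the closure in counts, from 0 (fully open) to 255 (shut). A call has 1 to 12 rows; each row shifts and turns the pose as measured when the row begins; what a row does not reach is not made up. A row lasts 1/8 s, in which the tool goes at most 62.5 mm and 10.7 degrees, less where a joint would pass 70% of its speed; a pose out of reach is approached as far as the arm can. A call is refused whole if a number of a shift passes 6.25 or a number of a turn 10.7, either way. A call with a gripper value outside its range is refused whole. The fingers move at their own pace and stop on an object; FORCE is the grip in N (left out, the last holds). Time passes only in rows, so rows that do not move let the fingers close. It gives the time, the measured TCP pose, the force and the opening at its end, in the units of the state.
- manip.get_obs(): the state, without advancing time (a new reading comes with each control period).
- manip.camera(name): name is "scene" or "top"; returns a dict with "pixels" (400x640x3 uint8, red, green, blue), "range_z" (400x640 float32, m along the optical axis (not along the pixel's ray), 0 where there is no reading), "K" (3x3 intrinsics, pixels), "origin" and "rotation" of the camera in the world. Camera axes: x right, y down, z forward; pixel columns grow to the right and rows downward; lengths in m; the calibration is good to about 2 mm. A picture is of the moment at which its call begins.
- manip.hand_in(): hands the job in, once; it reports no verdict.
The state is a dict: "clock": time; "joint_pos": joint angles; "joint_velocities": joint speeds; "tau": joint torques, N m; "position": TCP position; "ee_rot": TCP orientation; "ft_force": force on the tool from outside, world axes, zero at the start; "torque": the same for the moment, N m; "grip_width": opening from 0.0 (shut) to 1.0 (fully open).
Only numpy, scipy, OpenCV 4.12 (cv2) and the standard library are available. Lean on these libraries where they do the work, as an engineer would, in place of code of your own. Each camera call takes 0.05 s, during which the arm holds its last target.

## Task

Take the round aluminium module out of its cradle and plug it fully into the collar on the sloping panel of the extended tray: its key has to be turned to match the collar's notch before it drops in. Then press the slide's release lever fully down and push the tray fully home in its case. Leave the other things on the bench where they are.

Things in the scene. Friction and masses are not known exactly. Their poses are not given: they have to be found in the camera images.
- module_mid (a point): Centre of the loose aluminium plug-in module, 65 mm tall, 0.12-0.25 kg; z up along it, x to its key. Its plain round can, to be gripped, is 40 mm across, from 12.5 mm below to 32.5 mm above this point; a dark line on top points to the key. Under it a flange 48 mm across, 4 mm thick, underside 16.5 mm below this point, with a 6 mm wide tab over the key reaching 29 mm from the axis.
- key_foot (a point): Lower outer end of the module's key, 18 mm from its axis, 26.5 mm below module_mid. The key is a rib 6 mm wide, 10 mm long, on the spigot (24 mm across, 10 mm long) under the flange. Below the spigot is a pilot 22 mm across, 6 mm long, with a 2 mm chamfer. At the start it points within 70 degrees of +x. Pressed on its key alone the module tends to tip in the grip.
- cradle: Black square cradle fixed on the bench, 70 x 70 x 22 mm with a 40 x 40 mm opening; origin at the centre of its underside. The module starts upright in it, its flange on the cradle's top and its pilot 6 mm above the bench.
- socket (a point): Centre of the mouth of the steel collar in the tray's sloping panel, 78 mm above the bench; moves with the tray. z points out along the bore, leaning 30 degrees from vertical to the robot's side; x uphill, y towards the case. Bore 26 mm across, 18 mm deep. Collar 52 mm across, 4 mm proud of the panel. Its one notch, 9 mm wide, reaches 19 mm from the axis.
- seated_mid (a point): Where module_mid is when the module is fully home, flange on the collar: 16.5 mm out of socket along z (same axes). The notch is at an unknown, fixed angle up to 40 degrees either way of the x axis: NOT tracked, but seen, or found by touch. Off the notch, the key rides on the collar's face with only the 6 mm pilot in the bore; on it, the module goes 10 mm deeper.
- tray (a joint): Travel of the tray out of the case in m: 0 fully home; 0.236 to 0.24 at the start, extended and locked by the lever's tooth. Once released it slides with about 3 to 6 N.
- tray_front (a point): Centre of the outer face of the tray's front panel, 46 mm above the bench; the panel is 310 mm wide and reaches from 12 to 80 mm above the bench. y points into the case (the way to push it home), x along the panel away from the robot, z up. The tray's side walls are 50 mm above the bench and 200 mm apart outside.
- case_front (a point): Middle of the top front edge of the fixed cream case, 165 mm above the bench; the case is 310 mm wide and reaches 300 mm back along y. With the tray home, the tray panel's outer face is only 12 mm in front of the case's front, so a gripper that pushes it must lean back, away from the case.
- lever_pad (a point): Middle of the top face of the black thumb pad (28 x 36 mm) of the slide's release lever, outside the tray's wall on the robot's side, 58 mm above the bench, 43 mm (along y) behind the back of the front panel and 24 mm outside the tray's wall. z up. Pressing it down takes about 4 N; it goes down about 21 mm to its stop and stays where it is left.
- release_lever (a joint): Angle of the release lever in rad: 0 up (tray locked), 0.2 pressed fully down. Above about 0.11 its tooth clears the catch.
- screwdriver_grip (a point): Screwdriver lying on the bench (bystander); point on its handle.
- terminal_box: Grey terminal box 70 x 50 x 35 mm with three brass posts (bystander); origin at the centre of its underside.
- spool: Grey empty spool 56 mm across, 35 mm high (bystander); origin at the centre of its underside.
There are look-alikes about, which are no part of the job. Leave any green or pink look-alike of the part that bears module_mid alone.

How it is judged:
On the way, in this order (a step that is already met when the one before it is completed fails the run):
1. the module is fully down in the collar, its key in the notch, while the tray is still extended (z of module_mid in the frame of socket between 0.01 and 0.0195 m and x of module_mid in the frame of socket between -0.004 and 0.004 m and y of module_mid in the frame of socket between -0.004 and 0.004 m and angle between the z axis of module_mid and the z axis of socket, either way round below 0.1 rad and value of joint tray above 0.2 m), for 0.2 s.
2. the release lever is pressed down, clear of the catch (value of joint release_lever above 0.09 rad), for 0.1 s.
3. the tray is fully home (value of joint tray below 0.006 m), for 0.2 s.
At the end, for the whole second after the job is handed in: The module is seated in the collar (within 3 mm of flange-on-collar, within 4 mm sideways, axes within about 6 degrees), released and at rest, and the tray is home to within 6 mm (z of module_mid in the frame of socket between 0.01 and 0.0195 m and x of module_mid in the frame of socket between -0.004 and 0.004 m and y of module_mid in the frame of socket between -0.004 and 0.004 m and angle between the z axis of module_mid and the z axis of socket, either way round below 0.1 rad and value of joint tray below 0.006 m and velocity of joint tray below 0.01 m/s); the robot touches nothing.
It fails at once if a bystander (screwdriver, terminal box or spool) is moved more than 20 mm (distance of any of screwdriver_grip, terminal_box, spool from where it was at the start of the episode above 0.02 m).
It fails at once if the module falls over or is dropped on the bench (angle between module_mid's own z axis and vertical above 1.1 rad).
It also fails if it takes over 64 s, if anything falls off the work surface, if the arm or the gripper's body presses on something with over 40 N, if the wrist force passes 120 N, or if a joint passes its speed limit or range.

## Working session

There is one attempt and no reset: what is moved stays moved. The work goes in short steps, Python scripts to look and compute and a shell command to move; the robot and the scene stay as the last step left them, time stands still between calls to the robot, and variables do not carry over. Pictures are saved under pics/ and viewed, and the job is handed in when it is done.

```bash
ls; mkdir -p pics
python3 - <<'E'
from workcell import manip
import cv2
o=manip.get_obs(); print(o)
for n in ("scene","top"):
    c=manip.camera(n); cv2.imwrite(f"pics/{n}0.png",c["pixels"][:,:,::-1]); print(n,c["K"],c["origin"],c["rotation"])
E
```

```text
pics
{'clock': 0.0, 'joint_pos': array([-1.26357576,  0.33284926, -0.06472983,  1.46093608,  0.02156141,
        1.34986103, -0.08849213]), 'joint_velocities': array([ 0.00015346, -0.00146618, -0.00078432, -0.00141203, -0.00112685,
       -0.0003379 ,  0.00114436]), 'tau': array([-2.42467559e-04, -6.25448942e+01,  4.89546626e-02, -3.91618824e+01,
        1.61172647e-02,  9.66717635e-03,  1.15633472e-05]), 'position': array([0.20228584, 0.5910014 , 0.24753258]), 'ee_rot': array([ 8.13580606e-01,  5.81451747e-01, -5.49139682e-04,  4.01455754e-04]), 'ft_force': array([-0.4734954 , -0.24072618, -0.03765791]), 'torque': array([-0.03612278,  0.05222482,  0.00131821]), 'grip_width': 1.0032090959921807}
scene [[418.53874864   0.         322.77036157]
 [  0.         418.53874864 200.65493828]
 [  0.           0.           1.        ]] [0.83037084 0.47981501 0.93435661] [ 0.21567468  0.92247499 -0.31054269 -0.07802287]
top [[387.49459402   0.         315.80885041]
 [  0.         387.49459402 200.57109065]
 [  0.           0.           1.        ]] [ 0.38880976 -0.06058589  1.18967296] [-0.70337583  0.70733691 -0.05562747  0.04292461]
```

View pics/scene0.png

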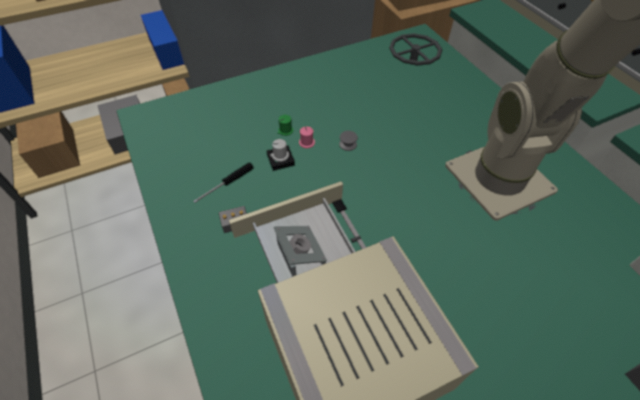

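View pics/top0.png

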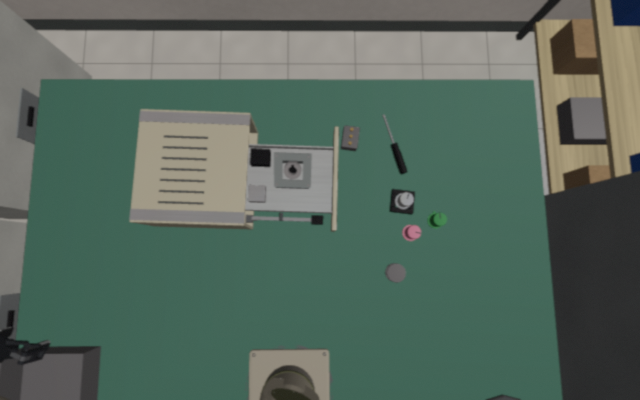

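The scene image shows the aluminium module in its black cradle at (280,150). The green look-alike is at (286,125), the pink one at (306,136), the spool at (348,140) and the collar at (300,243). In the top image the module is at (403,200), the pink look-alike at (412,232), the green one at (438,219), the collar at (292,170) and the lever pad at (317,220). I choose the grey module in the cradle and will check it in close crops.

```bash
cat > h.py <<'E'
import numpy as np, cv2
from scipy.spatial.transform import Rotation as R
from workcell import manip
def cam(n):
    c=manip.camera(n); c["R"]=R.from_quat(c["rotation"]).as_matrix() if np.size(c["rotation"])==4 else np.array(c["rotation"]); return c
def ray(c,u,v):
    d=c["R"]@np.linalg.inv(c["K"])@np.array([u,v,1.]); return np.array(c["origin"]),d
def onz(c,u,v,z):
    o,d=ray(c,u,v); return o+d*(z-o[2])/d[2]
def proj(c,p):
    q=c["K"]@(c["R"].T@(np.array(p)-c["origin"])); return q[:2]/q[2]
def depthpt(c,u,v):
    o,d=ray(c,u,v); return o+d*c["range_z"][int(round(v)),int(round(u))]
def crop(c,u0,v0,u1,v1,s,fn):
    im=c["pixels"][v0:v1,u0:u1,::-1]; cv2.imwrite(fn,cv2.resize(im,None,fx=s,fy=s,interpolation=cv2.INTER_CUBIC))
def meet(c1,p1,c2,p2):
    o1,d1=ray(c1,*p1);o2,d2=ray(c2,*p2)
    t=np.linalg.lstsq(np.c_[d1,-d2],o2-o1,rcond=None)[0]
    a=o1+t[0]*d1;b=o2+t[1]*d2; return (a+b)/2,np.linalg.norm(a-b)
E
python3 - <<'E'
from h import *
c=cam("top"); crop(c,380,180,430,220,14,"pics/t_mod.png"); crop(c,262,145,322,190,13,"pics/t_sock.png"); crop(c,240,120,345,235,5,"pics/t_tray.png")
c=cam("scene"); crop(c,255,130,305,175,14,"pics/s_mod.png"); crop(c,265,215,335,270,11,"pics/s_sock.png")
E
```

```text
(no output)
```

View pics/t_mod.png

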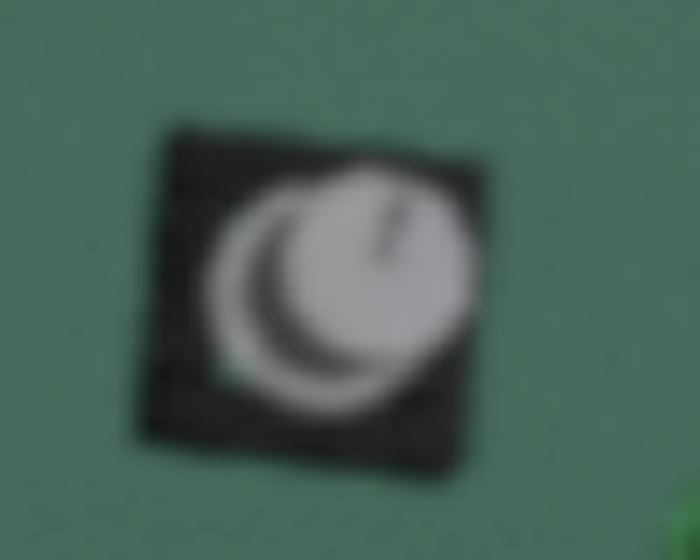

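View pics/t_sock.png

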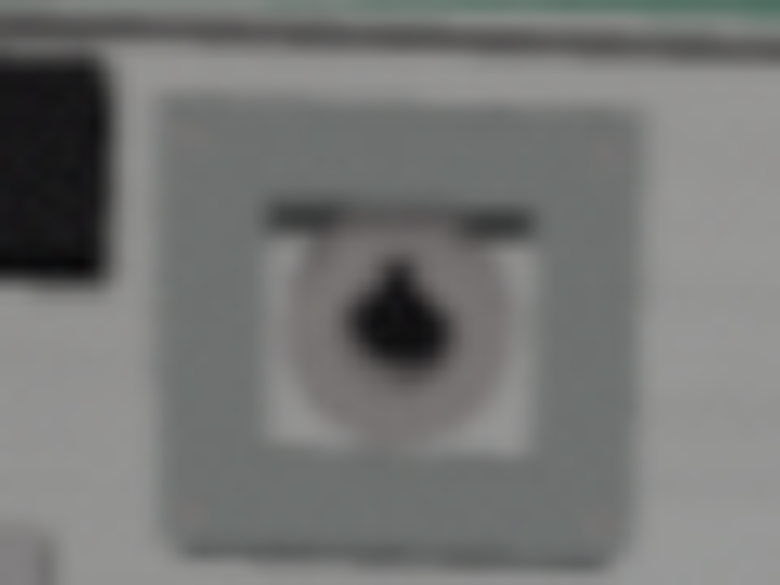

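View pics/t_tray.png

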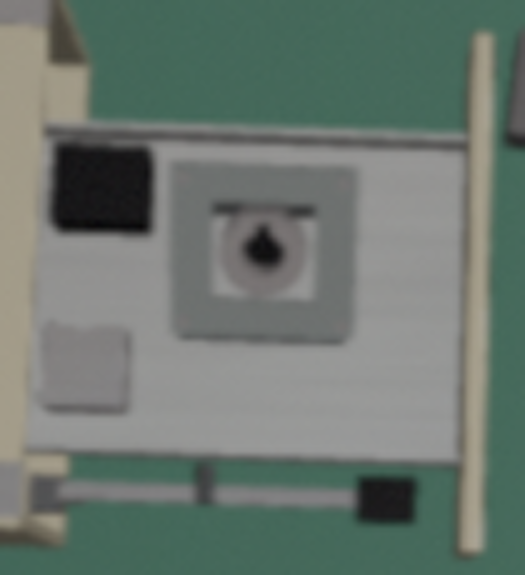

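View pics/s_mod.png

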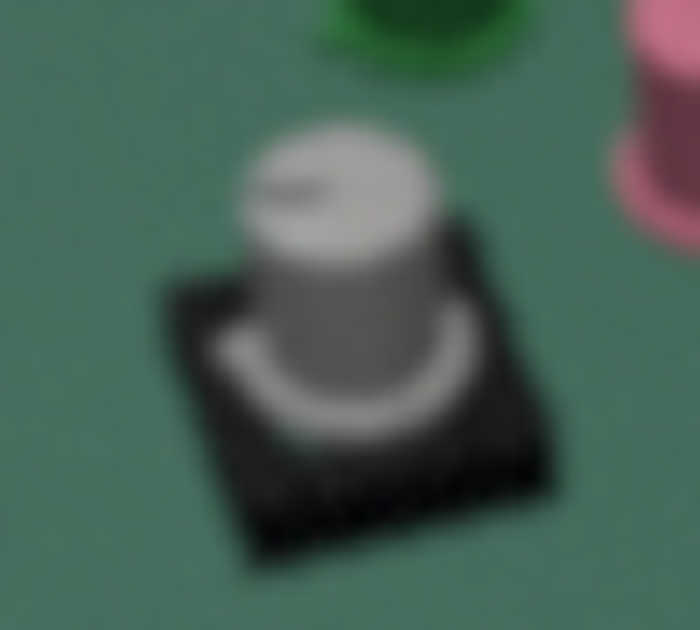

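View pics/s_sock.png

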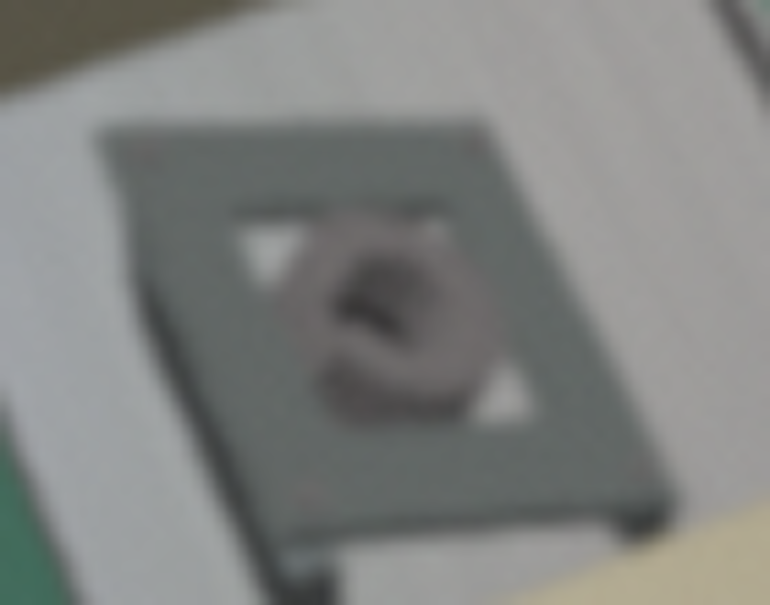

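Run:
```python
from h import *
def up(c,u0,v0,u1,v1,s): return cv2.resize(c["pixels"][v0:v1,u0:u1],None,fx=s,fy=s,interpolation=cv2.INTER_CUBIC).astype(float)
def back(p,u0,v0,s): return ((p[0]+.5)/s-.5+u0,(p[1]+.5)/s-.5+v0)
def ell(m,k):
    cs,_=cv2.findContours(m.astype(np.uint8),cv2.RETR_EXTERNAL,cv2.CHAIN_APPROX_NONE)
    x=max(cs,key=cv2.contourArea); return cv2.fitEllipse(cv2.convexHull(x) if k else x)
cams={n:cam(n) for n in("top","scene")}
boxs={"top":(400,190,418,209),"scene":(270,136,290,153)}
t={}
for n,b in {"top":(262,145,322,190),"scene":(265,215,335,270)}.items():
    c=cams[n]; im=up(c,*b,10); d=im[...,0]-im[...,1]; lum=im.sum(2)/3
    print(n,"R-G pct",np.percentile(d,[5,50,90,97]))
    cv2.imwrite(f"pics/rg_{n}.png",np.clip(d*12+60,0,255).astype(np.uint8))
for n,b in {"top":(380,180,430,220),"scene":(255,130,305,175)}.items():
    c=cams[n]; im=up(c,*b,10); lum=im.min(2)
    print(n,[np.round(onz(c,*q,0.071),4) for q in [(407.0,198.7),(279.3,143.8)]])
    cv2.imwrite(f"pics/lum_{n}.png",((lum>135)*127+(lum>165)*128).astype(np.uint8)); print(np.percentile(lum,[50,80,90,95,99]))
print(meet(cams["top"],(406.5,198.2),cams["scene"],(278.8,143.3)))
tc,sc=cams["top"],cams["scene"]
pt=(262+400.5/13-.5,145+332/13-.5); ps=(265+395/11-.5,215+300/11-.5)
print(pt,onz(tc,*pt,.078),ps,onz(sc,*ps,.078),meet(tc,pt,sc,ps))
for n,u,v in[("top",317,220),("top",335,180),("top",355,0+140),("scene",340,206)]:
    print(n,u,v,depthpt(cams[n],u,v))
```

```text
top R-G pct [-4. -1.  2.  4.]
scene R-G pct [-6. -2.  3.  5.]
top [array([ 0.5502, -0.3485,  0.071 ]), array([0.7167, 0.0261, 0.071 ])]
[ 71.  72. 101. 136. 152.]
scene [array([ 0.3282, -0.0149,  0.071 ]), array([ 0.5492, -0.3461,  0.071 ])]
[ 69.  71.  95. 123. 155.]
(array([ 0.5509101 , -0.34612181,  0.07392766]), np.float64(0.0008268430513901152))
(292.3076923076923, 170.03846153846155) [ 0.6353862  -0.01296969  0.078     ] (300.4090909090909, 241.77272727272728) [ 0.63431394 -0.01389739  0.078     ] (array([ 0.6348511 , -0.01295626,  0.07981663]), np.float64(0.0003173329072077872))
top 317 220 [ 0.49049181 -0.08468583  0.05444739]
top 335 180 [ 0.60524462 -0.13762216  0.07827066]
top 355 140 [ 0.73908937 -0.20413738  0.03441103]
scene 340 206 [ 0.49085988 -0.08019762  0.05646871]
```

```bash
cd pics; python3 -c "
import cv2,numpy as np
L=[cv2.resize(cv2.imread(f),(400,300)) for f in ('rg_top.png','rg_scene.png','lum_top.png','lum_scene.png')]
cv2.imwrite('m4.png',np.vstack([np.hstack(L[:2]),np.hstack(L[2:])]))"
```

```text
(no output)
```

View pics/m4.png

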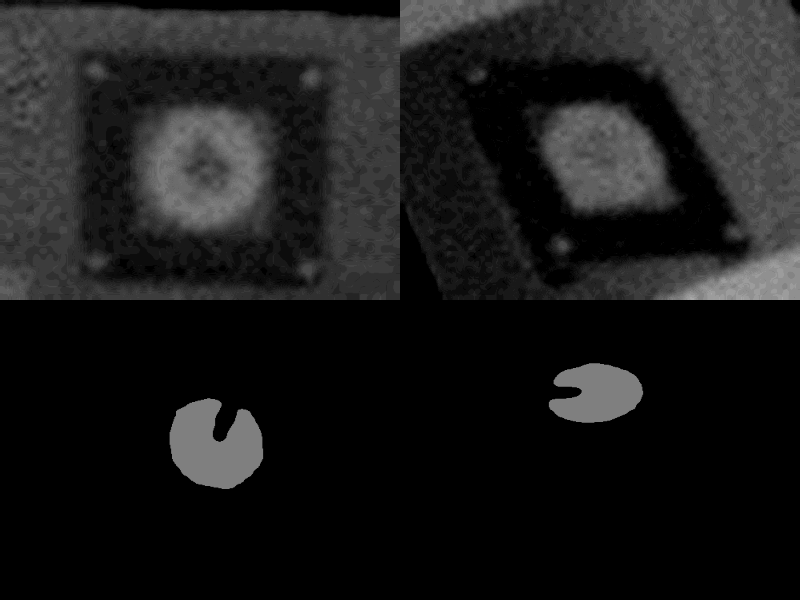

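Run:
```python
from h import *
S=10
def up(c,u0,v0,u1,v1): return cv2.resize(c["pixels"][v0:v1,u0:u1],None,fx=S,fy=S,interpolation=cv2.INTER_CUBIC).astype(float)
def back(p,b): return ((p[0]+.5)/S-.5+b[0],(p[1]+.5)/S-.5+b[1])
cams={n:cam(n) for n in("top","scene")}
for n,b in {"top":(380,180,430,220),"scene":(255,130,305,175)}.items():
    c=cams[n]; im=up(c,*b); m=((im.min(2)>135)*255).astype(np.uint8)
    x=max(cv2.findContours(m,0,1)[0],key=cv2.contourArea); h=cv2.convexHull(x); e=cv2.fitEllipse(h)
    full=np.zeros_like(m); cv2.fillPoly(full,[h],255); sl=(full>0)&(m==0); sl=cv2.morphologyEx(sl.astype(np.uint8),cv2.MORPH_OPEN,np.ones((5,5)))
    k,lab,st,ce=cv2.connectedComponentsWithStats(sl); i=1+np.argmax(st[1:,4])
    p0=onz(c,*back(e[0],b),.071); p1=onz(c,*back(ce[i],b),.071)
    ys,xs=np.where(lab==i); pts=np.array([onz(c,*back(q,b),.071)[:2] for q in zip(xs,ys)]); w,v=np.linalg.eigh(np.cov(pts.T)); ax=v[:,1]*np.sign(v[:,1]@(p1-p0)[:2])
    print(n,"mod",p0,"ell",e,"key ang via centre",np.degrees(np.arctan2(*(p1-p0)[1::-1])),"via axis",np.degrees(np.arctan2(ax[1],ax[0])))
# tray yaw from front panel top edge (z=.080), outer edge, top cam
c=cams["top"]; im=c["pixels"].astype(int)
ys=np.arange(130,228,2); ou=[];inn=[]
for y in ys:
    row=im[y,322:348]; mm=(row[:,0]-row[:,2])>12; xs=np.where(mm)[0]
    if len(xs)>=2: inn.append(onz(c,322+xs[0]-.5,y,.08)); ou.append(onz(c,322+xs[-1]+.5,y,.08))
ou=np.array(ou);inn=np.array(inn); f=np.polyfit(ou[:,0],ou[:,1],1); f2=np.polyfit(inn[:,0],inn[:,1],1)
print("panel outer y=",f,"inner",f2,"x range",ou[:,0].min(),ou[:,0].max(), "yaw deg",np.degrees(np.arctan(f[0])),np.degrees(np.arctan(f2[0])))
yaw=np.arctan((f[0]+f2[0])/2)
Rt=R.from_euler('z',yaw).as_matrix()
Rs=Rt@np.c_[[np.cos(np.pi/6),0,.5],[0,1,0],[-.5,0,np.cos(np.pi/6)]]
print("socket R",Rs)
for n,b,sp in [("top",(262,145,322,190),(.635,-.0133,.078)),("scene",(265,215,335,270),(.635,-.0133,.078))]:
    c=cams[n]; print(n,"proj socket",proj(c,sp))
    # rectify onto the collar plane: 0.2mm/px (view only)
    g=np.arange(-32,32.01,.25)/1000
    X,Y=np.meshgrid(g,g); P=np.array(sp)[:,None]+Rs@np.array([-Y.ravel(),-X.ravel(),0*X.ravel()]) # up=+xs, right=-ys
    q=c["K"]@(c["R"].T@(P-np.array(c["origin"])[:,None])); q=(q[:2]/q[2]).astype(np.float32)
    o=cv2.remap(c["pixels"],q[0].reshape(X.shape),q[1].reshape(X.shape),cv2.INTER_CUBIC)[:,:,::-1].copy()
    o=cv2.convertScaleAbs(o,alpha=1.5); o=cv2.resize(o,(390,390)); k=390/64
    cv2.circle(o,(195,195),int(26*k),(0,255,0),1);cv2.circle(o,(195,195),int(13*k),(0,255,0),1);cv2.line(o,(195,195),(195,195-int(19*k)),(255,0,0),1)
    cv2.imwrite(f"pics/rect_{n}.png",o)
cv2.imwrite("pics/rect.png",np.hstack([cv2.imread("pics/rect_top.png"),cv2.imread("pics/rect_scene.png")]))
```

```text
top mod [ 0.55050778 -0.34702217  0.071     ] ell ((269.3221435546875, 190.4731903076172), (115.30343627929688, 125.37484741210938), 135.964111328125) key ang via centre -22.36916087002111 via axis -20.54453725269381
scene mod [ 0.55012806 -0.34786368  0.071     ] ell ((242.0077362060547, 139.6502685546875), (87.8068618774414, 121.60836029052734), 83.34164428710938) key ang via centre -29.130063579616323 via axis -20.294620177134977
panel outer y= [-0.03559036 -0.12147961] inner [-0.03731324 -0.1077849 ] x range 0.4706659979463539 0.7560220476597331 yaw deg -2.038317222959127 -2.1368997101986964
socket R [[ 0.86545062  0.03642761 -0.49966815]
 [-0.03154723  0.99933629  0.0182138 ]
 [ 0.5         0.          0.8660254 ]]
top proj socket [292.4204515 170.1673667]
scene proj socket [300.25244994 242.07240706]
```

View pics/rect.png

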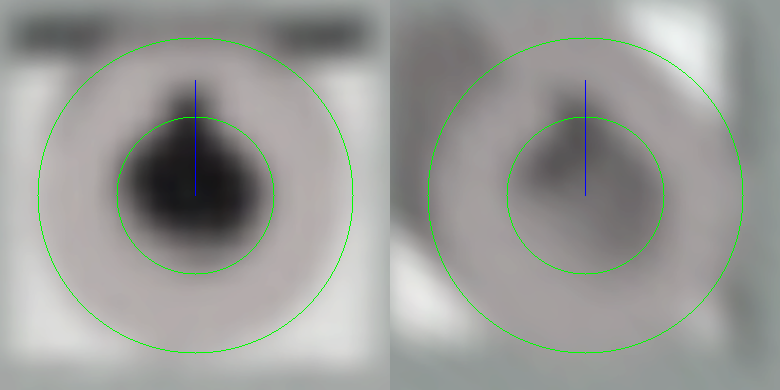

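The crops confirm the choice: the grey can with a dark line sits in the black cradle. It is at about (0.550, -0.347), with its key at about -21°. The socket is at about (0.635, -0.013, 0.078), the tray yaw is about -2°, and the notch is within a few degrees of uphill. Next I move over to the module.

```bash
python3 -m pendant '[[[4.4,-4.3,0.5],[0,0,-5.1],0],[[4.4,-4.3,0.5],[0,0,-5.1],0],[[4.4,-4.3,0.5],[0,0,-5.1],0],[[4.4,-4.3,0.5],[0,0,-5.1],0],[[4.4,-4.3,0.5],[0,0,-5.1],0],[[4.4,-4.3,0.5],[0,0,-5.1],0],[[4.4,-4.3,0.5],[0,0,-5.1],0],[[4.4,-4.3,0.5],[0,0,-5.1],0],[[4.4,-4.3,0],[0,0,-5.1],0]]' 40
```

```text
clock: 1.52
position: [0.5984, 0.1998, 0.2899]
ee_rot: [0.977, 0.211, 0.001, -0.002]
ft_force: [0.6, 0.4, 0.2]
grip_width: 1.003
```

```bash
cat > st.py <<'E'
from h import *
o=manip.get_obs(); M=R.from_quat(o["ee_rot"]).as_matrix()
print("t",round(o["clock"],2),"pos",o["position"].round(4),"jaw az",np.degrees(np.arctan2(M[1,0],M[0,0])).round(1),"z",M[:,2].round(3),"y",M[:,1].round(3),"F",o["ft_force"].round(1),"T",o["torque"].round(2),"w",round(o["grip_width"],3),"q",o["joint_pos"].round(2))
E
python3 st.py
```

```text
t 1.52 pos [0.5984 0.1998 0.2899] jaw az 24.4 z [ 0.002  0.005 -1.   ] y [ 0.413 -0.911 -0.003] F [0.6 0.4 0.2] T [ 0.06 -0.07  0.01] w 1.003 q [-0.67  0.33  0.36  1.4  -0.12  1.43  0.12]
```

```bash
python3 -m pendant '[[[-0.5,-6.1,-0.5],[0,0,-5.1],40],[[-0.5,-6.1,-0.5],[0,0,-5.1],40],[[-0.5,-6.1,-0.5],[0,0,-5.1],60],[[-0.5,-6.1,-0.5],[0,0,-5.1],60],[[-0.5,-6.1,-0.5],[0,0,-5.1],60],[[-0.5,-6.1,-0.5],[0,0,-5.1],60],[[-0.5,-6.1,-0.5],[0,0,-5.1],60],[[-0.5,-6.1,-0.5],[0,0,-5.1],60],[[-0.8,-5.9,-0.5],[0,0,-5.1],60]]'; python3 st.py
python3 - <<'E'
from h import *
c=cam("scene"); crop(c,230,80,380,190,5,"pics/s1.png")
t=cam("top"); crop(t,370,160,470,260,6,"pics/t1.png")
E
```

```text
clock: 2.65
position: [0.5508, -0.358, 0.2438]
ee_rot: [0.98, -0.198, 0.004, -0.001]
ft_force: [0.3, -0.5, 0.2]
grip_width: 0.766
t 2.65 pos [ 0.5508 -0.358   0.2438] jaw az -22.9 z [ 0.007  0.    -1.   ] y [-0.389 -0.921 -0.003] F [ 0.3 -0.5  0.2] T [-0.02 -0.06  0.01] w 0.766 q [ 0.    0.47  0.72  1.41 -0.31  1.37  0.33]
```

View pics/s1.png

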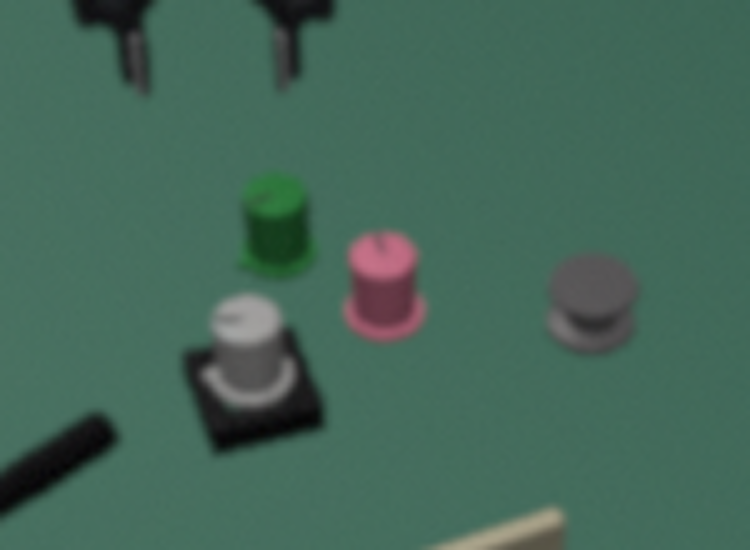

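```bash
python3 -m pendant '[[[0,1.05,-3],[0,0.4,1.4],60],[[0,0,-4],[0,0,0],60],[[0,0,-4],[0,0,0],60],[[0,0,-4],[0,0,0],60],[[0,0,0],[0,0,0],60]]'; python3 st.py
python3 - <<'E'
from h import *
c=cam("scene"); crop(c,230,80,330,190,5,"pics/s2.png")
E
```

```text
clock: 3.38
position: [0.546, -0.3545, 0.0897]
ee_rot: [0.981, -0.192, -0.001, 0.002]
ft_force: [-0.2, 0.2, 0.6]
grip_width: 0.767
t 3.38 pos [ 0.546  -0.3545  0.0897] jaw az -22.1 z [-0.002 -0.004 -1.   ] y [-0.377 -0.926  0.005] F [-0.2  0.2  0.6] T [ 0.05  0.01 -0.03] w 0.767 q [ 0.03  0.59  0.65  1.59 -0.38  1.1   0.39]
```

View pics/s2.png

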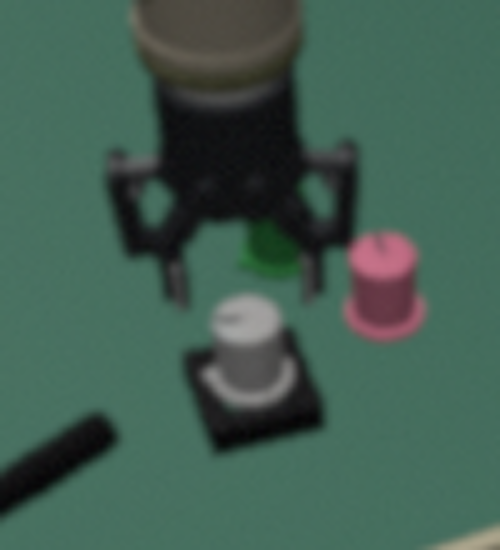

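```bash
python3 - <<'E'
from h import *
c=cam("scene"); t=cam("top")
for z in(.04,.055,.065): print(z,onz(c,230+383/5-.5,80+255/5-.5,z),onz(t,413.5,231.5,z), "green",onz(c,230+275/5,80+195/5,z))
E
python3 -m pendant '[[[0.4,0.7,0],[0,0,0.6],60],[[0,0,0],[0,0,0],60]]'; python3 st.py
```

```text
0.04 [ 0.44250215 -0.39272872  0.04      ] [ 0.45594977 -0.37202565  0.04      ] green [ 0.48012172 -0.46915078  0.04      ]
0.055 [ 0.44900742 -0.37809456  0.055     ] [ 0.45507379 -0.36796224  0.055     ] green [ 0.48599604 -0.45323488  0.055     ]
0.065 [ 0.45334426 -0.36833846  0.065     ] [ 0.45448979 -0.3652533   0.065     ] green [ 0.48991225 -0.44262429  0.065     ]
clock: 3.78
position: [0.5542, -0.3497, 0.0977]
ee_rot: [0.982, -0.186, 0.006, 0.004]
ft_force: [0.5, 0.2, -0.1]
grip_width: 0.769
t 3.77 pos [ 0.5542 -0.3497  0.0977] jaw az -21.5 z [ 0.009 -0.01  -1.   ] y [-0.366 -0.931  0.005] F [ 0.5  0.2 -0.1] T [0.01 0.01 0.  ] w 0.769 q [ 0.02  0.58  0.65  1.58 -0.38  1.1   0.38]
```

```bash
python3 -m pendant '[[[-0.4,0.25,-1],[0.5,0.5,0],60],[[0,0,0],[0,0,0],60],[[0,0,0],[0,0,0],60]]'; python3 st.py
```

```text
clock: 4.15
position: [0.5501, -0.3471, 0.0878]
ee_rot: [0.983, -0.186, 0.001, 0.0]
ft_force: [-0.6, 0.4, 0.1]
grip_width: 0.761
t 4.15 pos [ 0.5501 -0.3471  0.0878] jaw az -21.5 z [ 0.001 -0.001 -1.   ] y [-0.366 -0.931  0.   ] F [-0.6  0.4  0.1] T [ 0.05 -0.06  0.03] w 0.761 q [ 0.02  0.59  0.65  1.59 -0.39  1.09  0.39]
```

```bash
python3 -m pendant '[[[0,0,-1.5],[0,0,0],60],[[0,0,-1.5],[0,0,0],60],[[0,0,-0.9],[0,0,0],60],[[0,0,0],[0,0,0],60],[[0,0,0],[0,0,0],60]]'; python3 st.py;  python3 - <<'E'
from h import *
c=cam("scene"); crop(c,240,90,320,180,6,"pics/s3.png")
E
```

```text
clock: 4.78
position: [0.5493, -0.347, 0.0449]
ee_rot: [0.982, -0.186, -0.0, 0.0]
ft_force: [0.7, 1.2, 0.3]
grip_width: 0.763
t 4.78 pos [ 0.5493 -0.347   0.0449] jaw az -21.5 z [-0.001 -0.    -1.   ] y [-0.366 -0.931  0.   ] F [0.7 1.2 0.3] T [ 0.04 -0.03  0.02] w 0.763 q [ 0.04  0.64  0.62  1.62 -0.42  1.02  0.41]
```

View pics/s3.png

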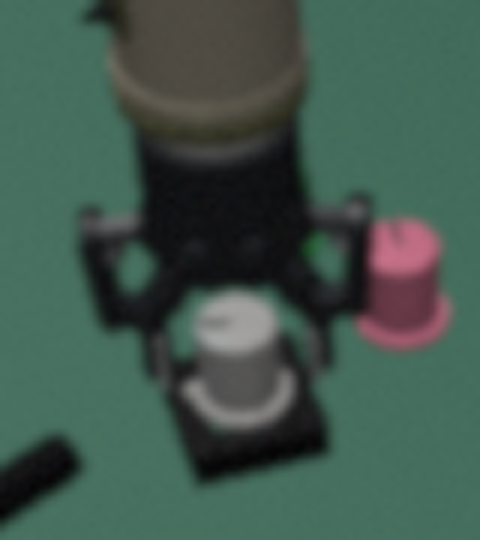

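```bash
python3 -m pendant '[[[0.05,0,0.4],[0,0,0],60],[[0,0,0],[0,0,0],255],[[0,0,0],[0,0,0],255],[[0,0,0],[0,0,0],255],[[0,0,0],[0,0,0],255],[[0,0,0],[0,0,0],255],[[0,0,0],[0,0,0],255]]' 80; python3 st.py
```

```text
clock: 5.7
position: [0.5505, -0.3473, 0.0504]
ee_rot: [0.982, -0.186, 0.001, 0.0]
ft_force: [0.3, -0.4, 0.2]
grip_width: 0.455
t 5.7 pos [ 0.5505 -0.3473  0.0504] jaw az -21.5 z [ 0.001 -0.001 -1.   ] y [-0.366 -0.931  0.   ] F [ 0.3 -0.4  0.2] T [-0.02  0.07  0.02] w 0.455 q [ 0.04  0.63  0.62  1.61 -0.41  1.03  0.41]
```

```bash
python3 -m pendant '[[[0,0,1.5],[0,0,0],255],[[0,0,3],[0,0,0],255],[[0,0,5],[0,0,0],255],[[0,0,5],[0,0,0],255],[[0,3,2],[0,0,4],255],[[0.2,5,0],[0,0,5],255],[[0.2,5.5,0],[0,0,5],255],[[0.2,5.5,0],[0,0,5],255],[[0.2,5.5,0],[0,0,4.4],255],[[0.2,5,0],[0,0,0],255],[[0,3,0],[0,0,0],255],[[0,0,0],[0,0,0],255]]'; python3 st.py
```

```text
clock: 7.2
position: [0.5555, -0.0143, 0.2304]
ee_rot: [1.0, 0.021, 0.003, 0.001]
ft_force: [0.2, -0.1, -1.9]
grip_width: 0.446
t 7.2 pos [ 0.5555 -0.0143  0.2304] jaw az 2.4 z [ 0.007 -0.001 -1.   ] y [ 0.042 -0.999  0.002] F [ 0.2 -0.1 -1.9] T [-0.05 -0.04 -0.01] w 0.446 q [-0.52  0.19  0.52  1.7  -0.1   1.26  0.07]
```

```bash
python3 -m pendant '[[[1,0.1,-1],[-0.4,-9,0],255],[[1,0.1,-2],[-0.4,-9,0],255],[[0.7,0,-2],[-0.4,-9,0],255],[[0,0,0],[0,-3,0],255],[[0,0,0],[0,0,0],255],[[0,0,0],[0,0,0],255]]'
cat > rel.py <<'E'
from h import *
import sys
yaw=np.radians(-2.09); Rs=R.from_euler('z',yaw).as_matrix()@R.from_euler('y',-30,degrees=True).as_matrix()
S=np.array([.635,-.0133,.078])
o=manip.get_obs(); M=R.from_quat(o["ee_rot"]).as_matrix(); Mm=np.c_[M[:,0],-M[:,1],-M[:,2]]
mid=o["position"]+.0119*M[:,2]
d=Rs.T@(mid-S); e=R.from_matrix(Rs.T@Mm); 
print("t",round(o["clock"],2),"mid in socket mm",(d*1e3).round(1),"key ang",np.degrees(np.arctan2(*(e.as_matrix()[1::-1,0]))).round(1),"axis tilt",e.as_matrix()[:2,2].round(3),"Fs",(Rs.T@o["ft_force"]).round(1),"T",(Rs.T@o["torque"]).round(2),"w",round(o["grip_width"],3),"tcp",o["position"].round(4))
phi=float(sys.argv[1]) if len(sys.argv)>1 else 4
tgt=np.array([float(a) for a in sys.argv[2:5]])/1e3 if len(sys.argv)>2 else None
Rt=Rs@R.from_euler('z',phi,degrees=True).as_matrix()
print("turn needed deg",np.degrees(R.from_matrix(Rt@Mm.T).as_rotvec()).round(1))
if tgt is not None:
    tcp=S+Rs@tgt+.0119*Rt[:,2]; print("shift cm",((tcp-o["position"])*100).round(2))
E
python3 rel.py 4 0 0 42
```

```text
clock: 7.95
position: [0.5824, -0.0202, 0.1816]
ee_rot: [0.963, 0.015, 0.269, 0.018]
ft_force: [-1.0, -0.4, -2.8]
grip_width: 0.449
t 7.95 mid in socket mm [  6.8  -8.9 104. ] key ang 4.0 axis tilt [-0.022  0.007] Fs [-2.2 -0.4 -2. ] T [ 0.01  0.79 -0.05] w 0.449 tcp [ 0.5824 -0.0202  0.1816]
turn needed deg [0.4 1.3 0.2]
shift cm [ 2.57  0.79 -5.7 ]
```

```bash
python3 -m pendant '[[[0.8,0.4,-1.9],[0.4,1.3,0.2],255],[[0.9,0.4,-1.9],[0,0,0],255],[[0.4,0,-0.9],[0,0,0],255],[[0,0,0],[0,0,0],255],[[0,0,0],[0,0,0],255]]'; python3 rel.py 4 0 0 42;  python3 - <<'E'
from h import *
c=cam("scene"); crop(c,250,170,360,270,6,"pics/s4.png")
t=cam("top"); crop(t,250,120,340,220,6,"pics/t4.png")
E
```

```text
clock: 8.57
position: [0.6071, -0.0142, 0.137]
ee_rot: [0.966, 0.014, 0.258, 0.014]
ft_force: [-0.3, -1.0, -2.4]
grip_width: 0.449
t 8.57 mid in socket mm [ 5.4 -2.  53.1] key ang 3.8 axis tilt [0.    0.002] Fs [-1.4 -1.  -2. ] T [ 0.04  0.78 -0.02] w 0.449 tcp [ 0.6071 -0.0142  0.137 ]
turn needed deg [ 0.  -0.   0.2]
shift cm [ 0.1   0.19 -1.23]
```

View pics/s4.png

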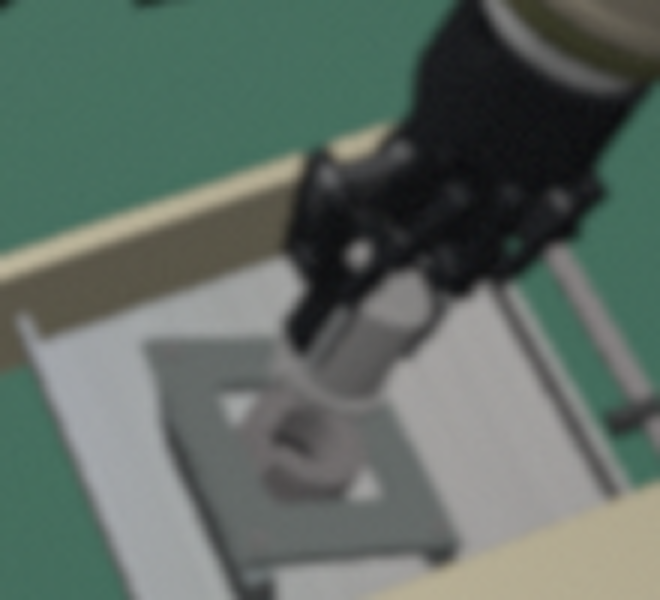

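View pics/t4.png

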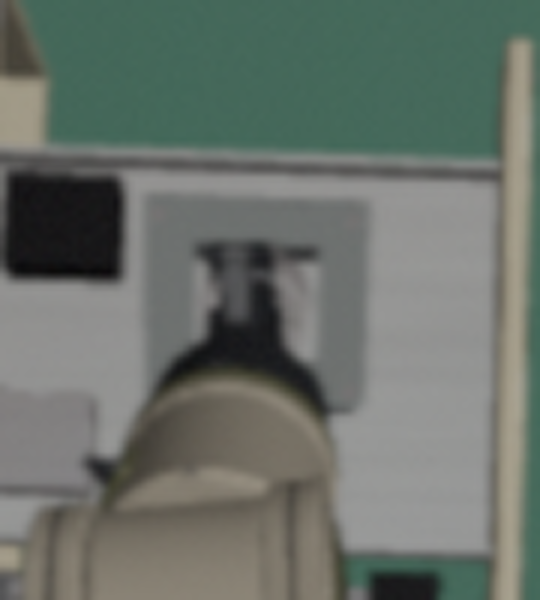

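```bash
python3 -m pendant '[[[0.1,0.2,-1.2],[0,0,0.2],255],[[0,0,0],[0,0,0],255],[[0,0,0],[0,0,0],255]]'; python3 rel.py 4 0 0 34
```

```text
clock: 9.05
position: [0.608, -0.0118, 0.1248]
ee_rot: [0.966, 0.016, 0.259, 0.013]
ft_force: [-0.9, -0.5, -2.0]
grip_width: 0.45
t 9.05 mid in socket mm [ 0.   0.5 42.1] key ang 4.0 axis tilt [-0.001 -0.001] Fs [-1.8 -0.5 -1.3] T [-0.03  0.77 -0.03] w 0.45 tcp [ 0.608  -0.0118  0.1248]
turn needed deg [-0.  0. -0.]
shift cm [ 0.4  -0.06 -0.71]
```

```bash
python3 -m pendant '[[[0.4,-0.06,-0.7],[0,0,0],255],[[0,0,0],[0,0,0],255],[[0.2,0,-0.35],[0,0,0],255],[[0,0,0],[0,0,0],255]]'; python3 rel.py 4 0 0 27
```

```text
clock: 9.55
position: [0.6145, -0.0124, 0.1135]
ee_rot: [0.966, 0.016, 0.259, 0.013]
ft_force: [-0.7, 0.3, -3.1]
grip_width: 0.452
t 9.55 mid in socket mm [-0.   0.2 29.1] key ang 4.0 axis tilt [-0.001 -0.001] Fs [-2.2  0.3 -2.3] T [0.05 0.89 0.  ] w 0.452 tcp [ 0.6145 -0.0124  0.1135]
turn needed deg [-0.  0. -0.]
shift cm [ 0.11 -0.02 -0.18]
```

```bash
python3 -m pendant '[[[0.1,0,-0.17],[0,0,0],255],[[0,0,0],[0,0,0],255],[[0.1,0,-0.17],[0,0,0],255],[[0,0,0],[0,0,0],255]]'; python3 rel.py 4 0 0 22
```

```text
clock: 10.05
position: [0.6157, -0.0118, 0.1105]
ee_rot: [0.966, 0.016, 0.258, 0.013]
ft_force: [-1.4, 1.4, -5.3]
grip_width: 0.451
t 10.05 mid in socket mm [-0.5  0.8 25.9] key ang 4.0 axis tilt [ 0.001 -0.002] Fs [-3.9  1.4 -3.9] T [0.34 1.48 0.01] w 0.451 tcp [ 0.6157 -0.0118  0.1105]
turn needed deg [-0.1 -0.1 -0.1]
shift cm [ 0.23 -0.09 -0.31]
```

```bash
python3 -m pendant '[[[0.1,0,-0.17],[0,0,0],255]]'; python3 rel.py 4 0 0 22;python3 -m pendant '[[[0.1,0,-0.17],[0,0,0],255]]'; python3 rel.py 4 0 0 22; python3 -m pendant '[[[0,0,0],[0,0,0],255]]'; python3 rel.py 4 0 0 22
python3 - <<'E'
from h import *
c=cam("scene"); crop(c,265,190,345,265,9,"pics/s5.png")
E
```

```text
clock: 10.18
position: [0.6166, -0.0117, 0.1086]
ee_rot: [0.966, 0.016, 0.258, 0.013]
ft_force: [-1.6, 0.2, -2.9]
grip_width: 0.452
t 10.18 mid in socket mm [-0.7  0.9 23.8] key ang 4.0 axis tilt [ 0.001 -0.002] Fs [-2.8  0.2 -1.7] T [ 0.05  0.99 -0.01] w 0.452 tcp [ 0.6166 -0.0117  0.1086]
turn needed deg [-0.1 -0.1 -0.1]
shift cm [ 0.15 -0.1  -0.12]
clock: 10.3
position: [0.6176, -0.0117, 0.1067]
ee_rot: [0.966, 0.016, 0.258, 0.013]
ft_force: [-1.2, -0.2, -2.0]
grip_width: 0.453
t 10.3 mid in socket mm [-0.8  1.  21.6] key ang 4.0 axis tilt [ 0.001 -0.002] Fs [-2.1 -0.2 -1.1] T [ 0.04  1.02 -0.  ] w 0.453 tcp [ 0.6176 -0.0117  0.1067]
turn needed deg [-0.1 -0.1 -0.1]
shift cm [ 0.04 -0.1   0.07]
clock: 10.42
position: [0.6178, -0.0118, 0.1065]
ee_rot: [0.966, 0.016, 0.258, 0.013]
ft_force: [-1.7, 1.9, -3.2]
grip_width: 0.449
t 10.43 mid in socket mm [-0.7  0.9 21.4] key ang 4.0 axis tilt [ 0.001 -0.002] Fs [-3.2  1.9 -1.9] T [ 0.23  1.02 -0.02] w 0.449 tcp [ 0.6178 -0.0118  0.1065]
turn needed deg [-0.1 -0.1 -0.1]
shift cm [ 0.03 -0.09  0.09]
```

View pics/s5.png

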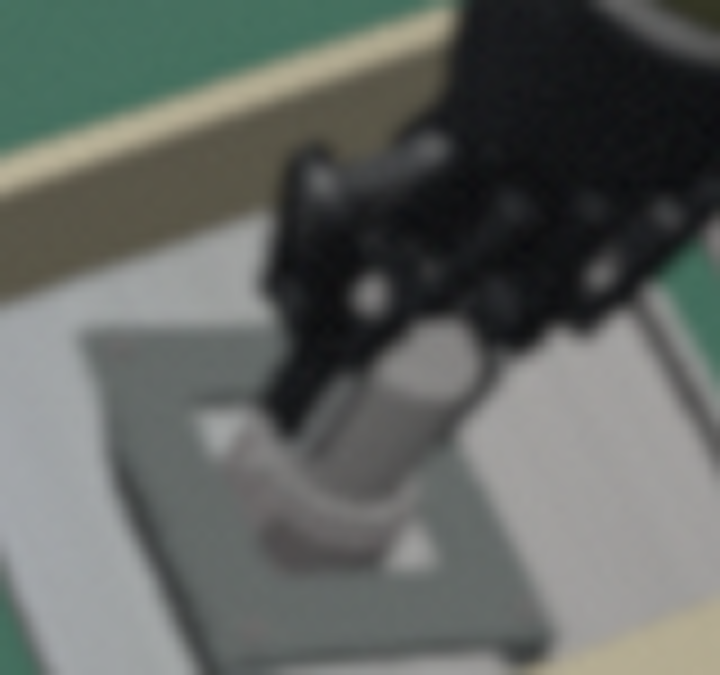

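```bash
python3 -m pendant '[[[0.1,0,-0.17],[0,0,0],255]]'; python3 rel.py 4 0 0 16.5;python3 -m pendant '[[[0.1,0,-0.17],[0,0,0],255],[[0,0,0],[0,0,0],255]]'; python3 rel.py 4 0 0 16.5; python3 -m pendant '[[[0.05,0,-0.09],[0,0,0],255]]'; python3 rel.py 4 0 0 16.5
```

```text
clock: 10.6
position: [0.6187, -0.0118, 0.1048]
ee_rot: [0.966, 0.016, 0.258, 0.013]
ft_force: [-1.7, 0.4, -1.4]
grip_width: 0.451
t 10.6 mid in socket mm [-0.7  0.9 19.5] key ang 4.0 axis tilt [ 0.001 -0.002] Fs [-2.1  0.3 -0.4] T [ 0.11  1.18 -0.04] w 0.451 tcp [ 0.6187 -0.0118  0.1048]
turn needed deg [-0.1 -0.1 -0.1]
shift cm [ 0.21 -0.1  -0.22]
clock: 10.85
position: [0.6197, -0.0118, 0.1031]
ee_rot: [0.966, 0.016, 0.258, 0.013]
ft_force: [-7.8, 1.2, 4.8]
grip_width: 0.451
t 10.85 mid in socket mm [-0.7  1.  17.5] key ang 4.0 axis tilt [ 0.002 -0.002] Fs [-4.4  0.9  8.1] T [ 0.09  1.48 -0.02] w 0.451 tcp [ 0.6197 -0.0118  0.1031]
turn needed deg [-0.1 -0.1 -0.1]
shift cm [ 0.11 -0.1  -0.05]
clock: 10.98
position: [0.62, -0.0118, 0.1028]
ee_rot: [0.966, 0.016, 0.258, 0.012]
ft_force: [-31.4, 0.7, 31.5]
grip_width: 0.453
t 10.97 mid in socket mm [-0.7  1.  17.1] key ang 4.0 axis tilt [ 0.002 -0.003] Fs [-11.4  -0.4  43. ] T [-0.05  3.09  0.12] w 0.453 tcp [ 0.62   -0.0118  0.1028]
turn needed deg [-0.2 -0.1 -0.1]
shift cm [ 0.09 -0.1  -0.02]
```

```bash
python3 -m pendant '[[[0,0,0],[0,0,0],120],[[0,0,0],[0,0,0],60],[[0,0,0],[0,0,0],60],[[0,0,0],[0,0,0],60]]' 40; python3 rel.py 4 0 0 16.5
python3 - <<'E'
from h import *
c=cam("scene"); crop(c,265,190,345,265,9,"pics/s6.png")
E
```

```text
clock: 11.48
position: [0.6222, -0.012, 0.1048]
ee_rot: [0.965, 0.016, 0.26, 0.012]
ft_force: [0.0, 0.4, -0.4]
grip_width: 0.761
t 11.47 mid in socket mm [ 2.3  0.8 17.8] key ang 3.9 axis tilt [-0.003 -0.003] Fs [-0.2  0.4 -0.3] T [ 0.05  0.58 -0.01] w 0.761 tcp [ 0.6222 -0.012   0.1048]
turn needed deg [-0.2  0.2 -0. ]
shift cm [-0.14 -0.07 -0.22]
```

View pics/s6.png

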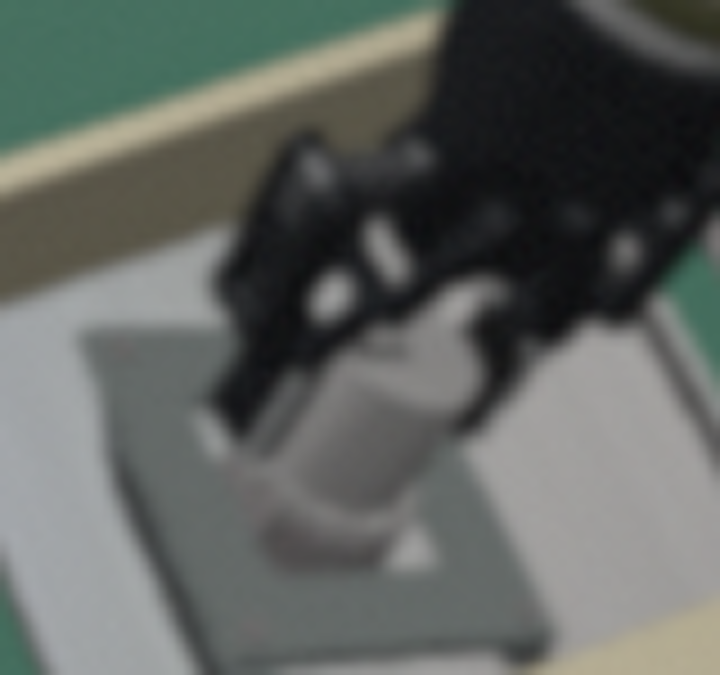

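```bash
python3 -m pendant '[[[-0.6,0.02,0.9],[0,0,0],60],[[-1.3,0.05,2.2],[0,0,0],60],[[-2,0.1,3.4],[0,0,0],60],[[-2.5,-1,3],[0,5,0],120],[[-2,-2,2],[0,10,0],255],[[-1,-2,1],[0,10,0],255],[[0,0,0],[0,4,0],255]]'; python3 st.py
python3 - <<'E'
from h import *
c=cam("scene"); crop(c,255,185,370,265,6,"pics/s7.png")
t=cam("top"); crop(t,240,120,345,235,5,"pics/t7.png")
print(onz(t,317.2-.5,219.9-.5,.058))
E
```

```text
clock: 12.4
position: [0.5215, -0.0628, 0.2376]
ee_rot: [1.0, 0.018, 0.004, 0.006]
ft_force: [0.0, -0.1, -0.4]
grip_width: 0.0
t 12.4 pos [ 0.5215 -0.0628  0.2376] jaw az 2.1 z [ 0.009 -0.012 -1.   ] y [ 0.037 -0.999  0.012] F [ 0.  -0.1 -0.4] T [ 0.05 -0.03 -0.  ] w 0.0 q [-0.59  0.11  0.67  1.78 -0.06  1.27  0.13]
[ 0.49194087 -0.08374413  0.058     ]
```

View pics/s7.png

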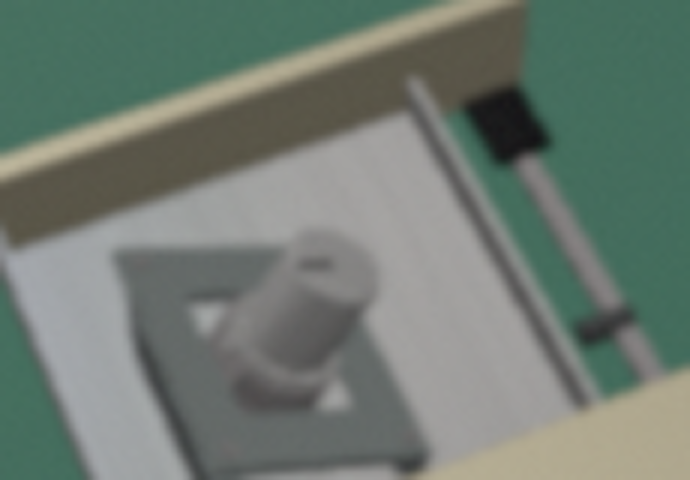

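View pics/t7.png

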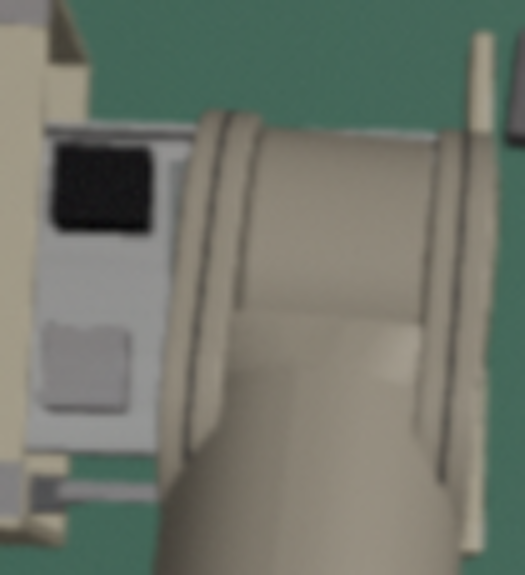

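Run:
```python
from h import *
c=cam("scene")
Rs=R.from_euler('z',-2.09,degrees=True).as_matrix()@R.from_euler('y',-30,degrees=True).as_matrix()
S=np.array([.635,-.0133,.078])
im=c["pixels"][185:265,255:370,::-1].copy(); im=cv2.resize(im,None,fx=6,fy=6,interpolation=cv2.INTER_CUBIC)
th=np.linspace(0,2*np.pi,60)
for h,r,col in((49,20,(0,255,0)),(59,20,(0,0,255)),(0,26,(255,255,0)),(4,24,(255,0,255))):
    q=np.array([proj(c,S+Rs@[r/1e3*np.cos(a),r/1e3*np.sin(a),h/1e3]) for a in th]); q=((q-[255,185]+.5)*6-.5).astype(int)
    cv2.polylines(im,[q],True,col,1)
cv2.imwrite("pics/s7b.png",im)
```

```text
(no output)
```

View pics/s7b.png

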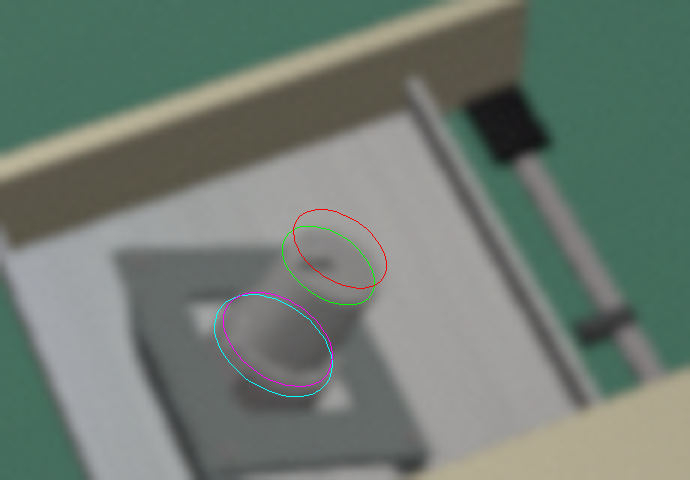

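The module matches the fully home outline (drawn for flange on collar), so it is seated. Next is the lever pad, at about (0.491, -0.083).

```bash
python3 -m pendant '[[[-1.6,-1,-3],[0.7,0.5,0],255],[[-1.6,-1,-4],[0,0,0],255],[[0,0,-4],[0,0,0],255],[[0,0,-2],[0,0,0],255],[[0,0,0],[0,0,0],255],[[0,0,0],[0,0,0],255]]'; python3 st.py
python3 - <<'E'
from h import *
c=cam("scene"); crop(c,290,130,380,230,6,"pics/s8.png")
E
```

```text
clock: 13.3
position: [0.4849, -0.0809, 0.1028]
ee_rot: [1.0, 0.019, 0.006, 0.0]
ft_force: [0.3, 0.6, -0.3]
grip_width: -0.0
t 13.3 pos [ 0.4849 -0.0809  0.1028] jaw az 2.2 z [ 0.012  0.    -1.   ] y [ 0.039 -0.999  0.   ] F [ 0.3  0.6 -0.3] T [0.05 0.01 0.02] w -0.0 q [-0.54  0.19  0.67  2.01 -0.15  0.97  0.25]
```

View pics/s8.png

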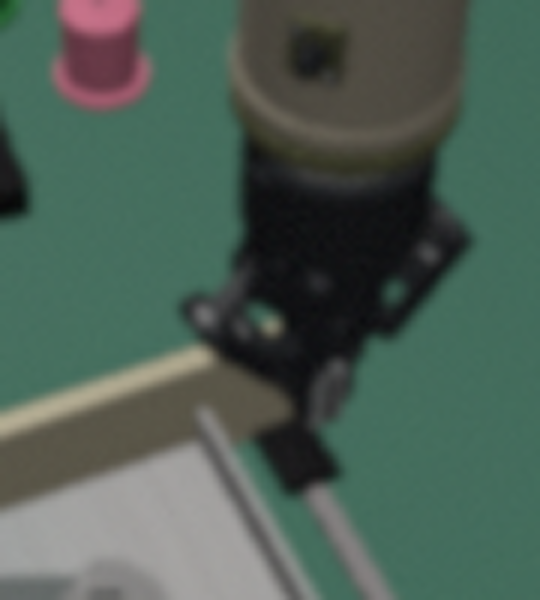

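```bash
python3 -m pendant '[[[0.4,-0.2,-1.2],[0,0.6,0],255],[[0,0,-1.2],[0,0,0],255],[[0,0,-0.6],[0,0,0],255],[[0,0,0],[0,0,0],255]]'; python3 st.py;python3 -m pendant '[[[0,0,-0.6],[0,0,0],255]]'; python3 st.py
```

```text
clock: 13.85
position: [0.4906, -0.0824, 0.0745]
ee_rot: [1.0, 0.02, 0.004, -0.0]
ft_force: [0.9, 0.5, -0.1]
grip_width: 0.003
t 13.85 pos [ 0.4906 -0.0824  0.0745] jaw az 2.3 z [ 0.007  0.001 -1.   ] y [ 0.04  -0.999 -0.001] F [ 0.9  0.5 -0.1] T [ 0.02 -0.02 -0.03] w 0.003 q [-0.51  0.26  0.66  2.02 -0.2   0.92  0.29]
clock: 13.98
position: [0.491, -0.0826, 0.0689]
ee_rot: [1.0, 0.02, 0.004, -0.0]
ft_force: [-0.1, -1.7, 3.2]
grip_width: -0.001
t 13.97 pos [ 0.491  -0.0826  0.0689] jaw az 2.3 z [ 0.008  0.001 -1.   ] y [ 0.039 -0.999 -0.001] F [-0.1 -1.7  3.2] T [-0.25  0.13 -0.02] w -0.001 q [-0.51  0.27  0.65  2.02 -0.21  0.91  0.3 ]
```

```bash
python3 -m pendant '[[[0,0,-0.6],[0,0,0],255],[[0,0,-0.5],[0,0,0],255]]'; python3 st.py;python3 -m pendant '[[[0,0,-0.3],[0,0,0],255]]'; python3 st.py;python3 -m pendant '[[[0,0,-0.2],[0,0,0],255]]'; python3 st.py
```

```text
clock: 14.22
position: [0.4911, -0.0826, 0.0577]
ee_rot: [1.0, 0.02, 0.004, -0.001]
ft_force: [-1.6, 1.5, 4.2]
grip_width: -0.005
t 14.22 pos [ 0.4911 -0.0826  0.0577] jaw az 2.3 z [ 0.009  0.001 -1.   ] y [ 0.039 -0.999 -0.001] F [-1.6  1.5  4.2] T [0.4  0.32 0.02] w -0.005 q [-0.5   0.29  0.65  2.03 -0.23  0.88  0.31]
clock: 14.35
position: [0.4912, -0.0822, 0.0545]
ee_rot: [1.0, 0.02, 0.004, -0.001]
ft_force: [-4.7, 1.6, 20.5]
grip_width: 0.007
t 14.35 pos [ 0.4912 -0.0822  0.0545] jaw az 2.3 z [ 0.009  0.002 -1.   ] y [ 0.04  -0.999 -0.002] F [-4.7  1.6 20.5] T [ 0.51  0.92 -0.01] w 0.007 q [-0.49  0.3   0.64  2.03 -0.24  0.88  0.32]
clock: 14.48
position: [0.4917, -0.0822, 0.0537]
ee_rot: [1.0, 0.02, 0.004, -0.001]
ft_force: [-14.3, 0.9, 40.1]
grip_width: -0.003
t 14.47 pos [ 0.4917 -0.0822  0.0537] jaw az 2.3 z [ 0.009  0.003 -1.   ] y [ 0.04  -0.999 -0.003] F [-14.3   0.9  40.1] T [0.63 3.01 0.09] w -0.003 q [-0.49  0.3   0.64  2.03 -0.24  0.88  0.32]
```

```bash
python3 -m pendant '[[[0,0,2],[0,0,0],255],[[0,0,5],[0,0,0],255],[[0,-2,5],[0,0,0],255],[[3,-5,2],[10,0,0],255],[[4,-5,0],[10,0,0],255],[[3,-2,0],[10,0,0],255],[[0,0,0],[10,0,0],255],[[0,0,0],[0,0,0],255]]'; python3 st.py
python3 - <<'E'
from h import *
c=cam("scene"); cv2.imwrite("pics/s9.png",c["pixels"][:,:,::-1])
t=cam("top"); crop(t,230,90,430,250,4,"pics/t9.png")
E
```

```text
clock: 15.48
position: [0.583, -0.2056, 0.1934]
ee_rot: [0.946, 0.021, 0.01, -0.324]
ft_force: [-0.2, -0.8, 0.3]
grip_width: -0.0
t 15.47 pos [ 0.583  -0.2056  0.1934] jaw az 1.9 z [ 0.005  0.614 -0.789] y [ 0.045 -0.789 -0.613] F [-0.2 -0.8  0.3] T [-0.63 -0.01  0.02] w -0.0 q [ 0.13  0.67  0.64  1.38 -0.86  1.72  0.89]
```

View pics/s9.png

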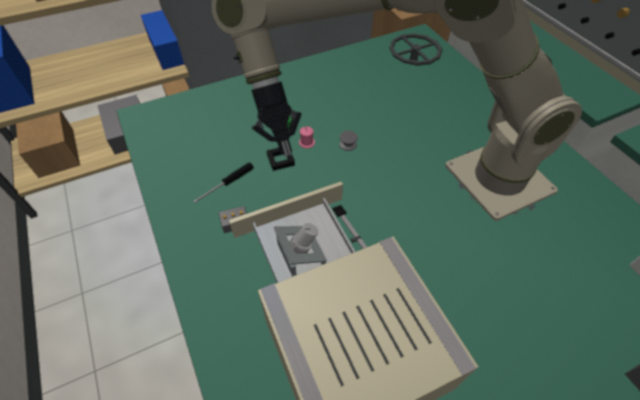

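View pics/t9.png

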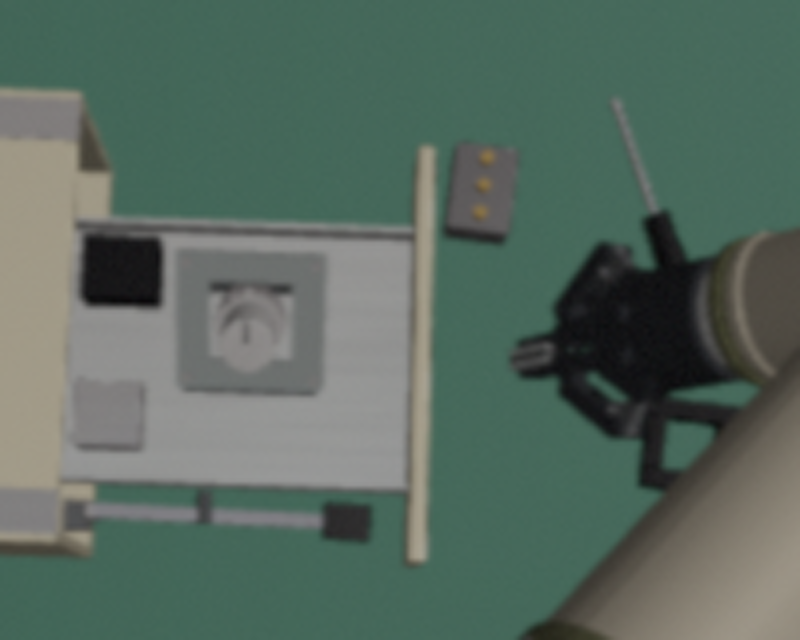

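```bash
python3 -m pendant '[[[1.5,0,-4],[0,0,0],255],[[0,0,-4],[0,0,0],255],[[0,0,-4],[0,0,0],255],[[0,0,-1.5],[0,0,0],255],[[0,0,0],[0,0,0],255],[[0,0,0],[0,0,0],255]]'; python3 st.py
```

```text
clock: 16.32
position: [0.6066, -0.1916, 0.0677]
ee_rot: [0.948, 0.035, 0.015, -0.316]
ft_force: [0.0, -0.7, -0.7]
grip_width: 0.0
t 16.32 pos [ 0.6066 -0.1916  0.0677] jaw az 3.3 z [ 0.005  0.6   -0.8  ] y [ 0.076 -0.798 -0.598] F [ 0.  -0.7 -0.7] T [-0.61  0.    0.  ] w 0.0 q [ 0.12  0.82  0.59  1.42 -0.92  1.54  1.01]
```

```bash
python3 -m pendant '[[[0,1.5,-0.8],[3,0,0],255],[[0,0.8,0],[0,0,0],255],[[0,0.6,0],[0,0,0],255]]'; python3 st.py; python3 -m pendant '[[[0,0.6,0],[0,0,0],255],[[0,0.6,0],[0,0,0],255]]'; python3 st.py
```

```text
clock: 16.7
position: [0.6075, -0.1616, 0.0615]
ee_rot: [0.939, 0.035, 0.017, -0.342]
ft_force: [0.3, -0.2, 0.6]
grip_width: -0.004
t 16.7 pos [ 0.6075 -0.1616  0.0615] jaw az 3.1 z [ 0.008  0.643 -0.766] y [ 0.078 -0.764 -0.64 ] F [ 0.3 -0.2  0.6] T [-0.63  0.03 -0.05] w -0.004 q [ 0.11  0.82  0.56  1.45 -0.95  1.54  1.01]
clock: 16.95
position: [0.6076, -0.1505, 0.0616]
ee_rot: [0.94, 0.035, 0.018, -0.34]
ft_force: [2.1, -3.5, -1.2]
grip_width: 0.0
t 16.95 pos [ 0.6076 -0.1505  0.0616] jaw az 3.0 z [ 0.01   0.64  -0.768] y [ 0.077 -0.766 -0.638] F [ 2.1 -3.5 -1.2] T [-1.56 -0.24 -0.32] w 0.0 q [ 0.09  0.81  0.56  1.47 -0.96  1.52  1.  ]
```

```bash
python3 -m pendant '[[[0.03,1,0],[0,0,0],255],[[0.05,1.5,0],[0,0,0],255],[[0.05,1.5,0],[0,0,0],255],[[0.05,1.5,0],[0,0,0],255]]'; python3 st.py;  python3 -m pendant '[[[0.05,1.5,0],[0,0,0],255],[[0.05,1.5,0],[0,0,0],255],[[0.05,1.5,0],[0,0,0],255],[[0.05,1.5,0],[0,0,0],255]]'; python3 st.py
python3 - <<'E'
from h import *
c=cam("scene"); crop(c,230,130,400,260,4.5,"pics/s10.png")
E
```

```text
clock: 17.45
position: [0.6096, -0.0968, 0.0616]
ee_rot: [0.941, 0.033, 0.019, -0.337]
ft_force: [1.3, -4.0, -0.9]
grip_width: 0.004
t 17.45 pos [ 0.6096 -0.0968  0.0616] jaw az 2.8 z [ 0.014  0.636 -0.772] y [ 0.074 -0.77  -0.633] F [ 1.3 -4.  -0.9] T [-1.56 -0.17 -0.28] w 0.004 q [ 0.01  0.75  0.55  1.55 -0.97  1.46  0.96]
clock: 17.95
position: [0.6118, -0.0345, 0.0617]
ee_rot: [0.941, 0.032, 0.02, -0.336]
ft_force: [1.5, -5.5, -0.2]
grip_width: 0.0
t 17.95 pos [ 0.6118 -0.0345  0.0617] jaw az 2.7 z [ 0.016  0.633 -0.774] y [ 0.074 -0.772 -0.631] F [ 1.5 -5.5 -0.2] T [-1.62 -0.33 -0.27] w 0.0 q [-0.08  0.7   0.53  1.63 -0.99  1.38  0.91]
```

View pics/s10.png

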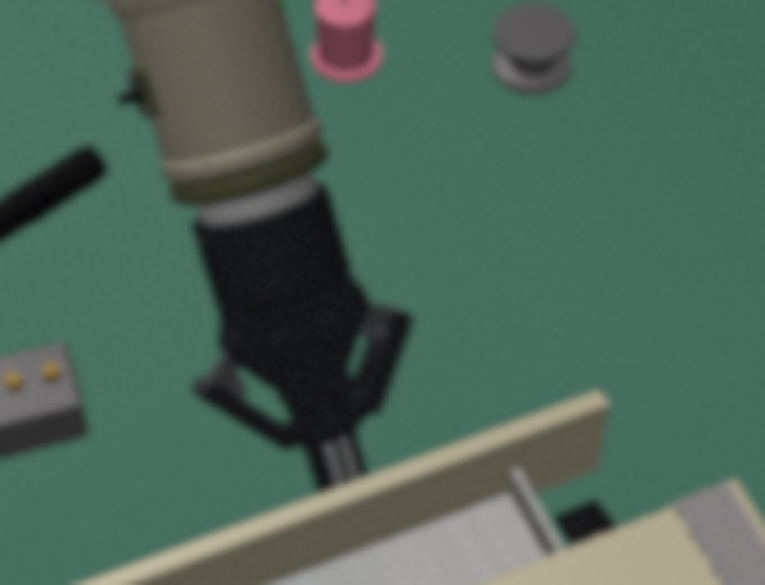

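```bash
python3 -m pendant '[[[0.05,1.5,0],[0,0,0],255],[[0.05,1.5,0],[0,0,0],255],[[0.05,1.5,0],[0,0,0],255],[[0.05,1.5,0],[0,0,0],255],[[0.05,1.5,0],[0,0,0],255]]'; python3 st.py;  python3 -m pendant '[[[0.05,1.2,0],[0,0,0],255],[[0.05,0.9,0],[0,0,0],255]]'; python3 st.py
```

```text
clock: 18.62
position: [0.6143, 0.0441, 0.062]
ee_rot: [0.941, 0.032, 0.02, -0.335]
ft_force: [-0.1, -4.6, -0.4]
grip_width: -0.005
t 18.62 pos [0.6143 0.0441 0.062 ] jaw az 2.6 z [ 0.017  0.632 -0.774] y [ 0.073 -0.773 -0.63 ] F [-0.1 -4.6 -0.4] T [-1.57 -0.17 -0.23] w -0.005 q [-0.19  0.65  0.5   1.69 -1.02  1.29  0.84]
clock: 18.88
position: [0.6152, 0.067, 0.062]
ee_rot: [0.941, 0.032, 0.02, -0.335]
ft_force: [0.2, -4.6, -0.3]
grip_width: 0.006
t 18.88 pos [0.6152 0.067  0.062 ] jaw az 2.7 z [ 0.016  0.633 -0.774] y [ 0.073 -0.773 -0.63 ] F [ 0.2 -4.6 -0.3] T [-1.39 -0.1  -0.23] w 0.006 q [-0.23  0.64  0.49  1.7  -1.03  1.27  0.82]
```

```bash
python3 -m pendant '[[[0.02,0.5,0],[0,0,0],255],[[0.02,0.4,0],[0,0,0],255]]'; python3 st.py;  python3 -m pendant '[[[0,0.3,0],[0,0,0],255]]'; python3 st.py; python3 -m pendant '[[[0,0.3,0],[0,0,0],255]]'; python3 st.py
```

```text
clock: 19.12
position: [0.6155, 0.0769, 0.062]
ee_rot: [0.941, 0.032, 0.02, -0.335]
ft_force: [1.3, -4.6, -0.7]
grip_width: -0.001
t 19.12 pos [0.6155 0.0769 0.062 ] jaw az 2.7 z [ 0.016  0.633 -0.774] y [ 0.074 -0.773 -0.63 ] F [ 1.3 -4.6 -0.7] T [-1.31 -0.14 -0.12] w -0.001 q [-0.24  0.64  0.49  1.71 -1.04  1.26  0.81]
clock: 19.25
position: [0.6157, 0.0784, 0.0619]
ee_rot: [0.942, 0.031, 0.02, -0.334]
ft_force: [-1.9, -13.5, 3.9]
grip_width: -0.003
t 19.25 pos [0.6157 0.0784 0.0619] jaw az 2.6 z [ 0.017  0.631 -0.776] y [ 0.073 -0.774 -0.629] F [ -1.9 -13.5   3.9] T [-2.39  0.19  0.12] w -0.003 q [-0.24  0.64  0.49  1.71 -1.04  1.25  0.8 ]
clock: 19.38
position: [0.6158, 0.0784, 0.0619]
ee_rot: [0.942, 0.03, 0.021, -0.333]
ft_force: [-2.5, -15.2, 5.7]
grip_width: -0.001
t 19.38 pos [0.6158 0.0784 0.0619] jaw az 2.5 z [ 0.019  0.629 -0.777] y [ 0.071 -0.776 -0.626] F [ -2.5 -15.2   5.7] T [-2.35  0.58  0.47] w -0.001 q [-0.24  0.64  0.49  1.71 -1.04  1.25  0.8 ]
```

```bash
python3 -m pendant '[[[0,0.5,0],[0,0,0],255]]'; python3 st.py; python3 -m pendant '[[[0,-3,0.5],[0,0,0],255],[[0,-5,3],[0,0,0],255],[[0,-6,3],[0,0,0],255],[[0,0,3],[0,0,0],255],[[0,0,0],[0,0,0],255]]'; python3 st.py
python3 - <<'E'
from h import *
c=cam("scene"); crop(c,230,180,430,330,4,"pics/s11.png")
t=cam("top"); crop(t,170,90,330,250,3.7,"pics/t11.png")
E
```

```text
clock: 19.5
position: [0.6158, 0.0787, 0.0619]
ee_rot: [0.943, 0.028, 0.021, -0.331]
ft_force: [-7.6, -22.2, 9.4]
grip_width: 0.003
t 19.5 pos [0.6158 0.0787 0.0619] jaw az 2.2 z [ 0.022  0.625 -0.78 ] y [ 0.067 -0.78  -0.623] F [ -7.6 -22.2   9.4] T [-3.01  1.12  0.87] w 0.003 q [-0.25  0.63  0.49  1.72 -1.03  1.24  0.79]
clock: 20.12
position: [0.6135, -0.0594, 0.159]
ee_rot: [0.942, 0.03, 0.019, -0.334]
ft_force: [0.4, 0.4, -0.5]
grip_width: 0.002
t 20.12 pos [ 0.6135 -0.0594  0.159 ] jaw az 2.5 z [ 0.016  0.63  -0.776] y [ 0.069 -0.775 -0.628] F [ 0.4  0.4 -0.5] T [-0.66  0.01  0.02] w 0.002 q [-0.08  0.6   0.58  1.55 -0.92  1.52  0.81]
```

View pics/s11.png

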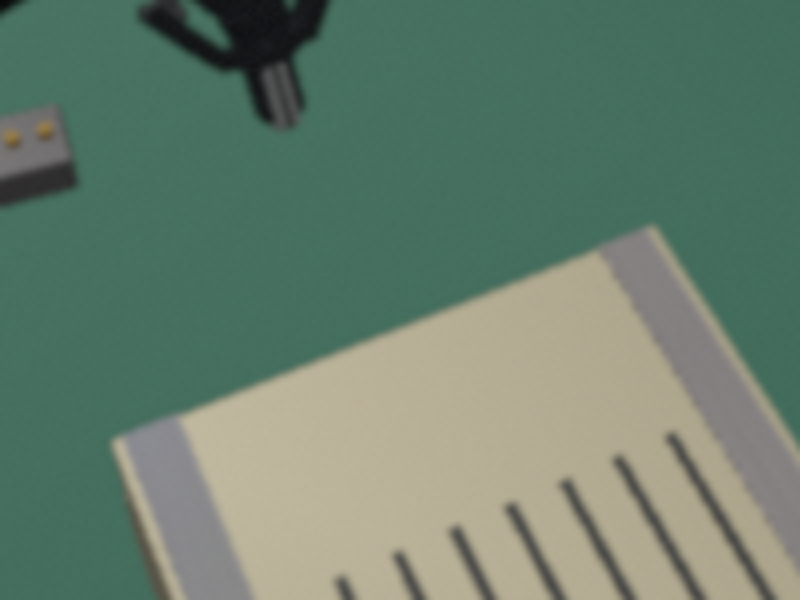

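View pics/t11.png

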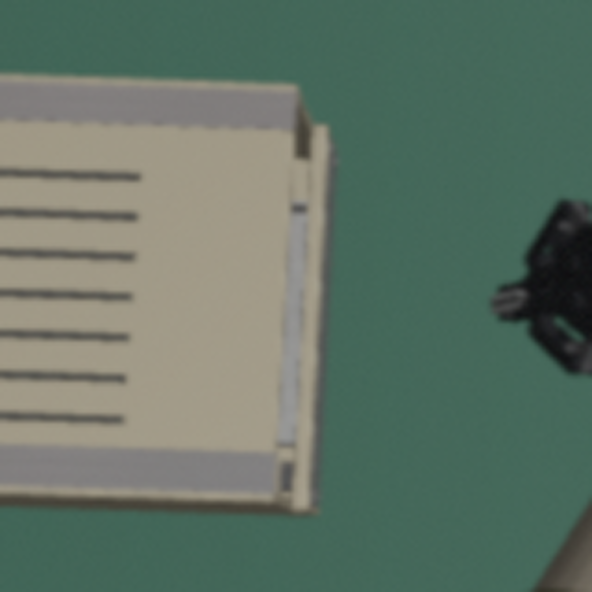

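Run:
```python
from h import *
t=cam("top"); im=t["pixels"].astype(int)
yaw=np.radians(2.09)
for r in (150,165,180,195):
    xs=np.arange(235,275); print(r,[(x,*im[r,x]) for x in range(244,262)] if r==165 else "")
    row=im[r,235:275]; rb=row[:,0]-row[:,2]
    out=235+np.where(rb>8)[0][-1]+.5
    po=onz(t,out,r,.08)
    print("panel outer",out,po, "dist along y from old line",(po[1]-(-.12148-.03559*po[0]))*np.cos(yaw))
    # case edge: first drop of rb / z depth jump
    d=t["range_z"][r,235:275]; k=np.where(np.diff(d)>.04)[0]; 
    if len(k): e=235+k[0]+.5; pc=onz(t,e,r,.165); print("case edge",e,pc,"gap",po[1]-pc[1]-.0356*(pc[0]-po[0]))
```

```text
150 
panel outer 257.5 [0.69536717 0.08922087 0.08      ] dist along y from old line 0.23529235857277275
case edge 247.5 [0.67193929 0.10479658 0.165     ] gap -0.014741679007573193
165 [(244, np.int64(162), np.int64(155), np.int64(136)), (245, np.int64(163), np.int64(156), np.int64(137)), (246, np.int64(162), np.int64(155), np.int64(139)), (247, np.int64(150), np.int64(147), np.int64(137)), (248, np.int64(145), np.int64(144), np.int64(140)), (249, np.int64(146), np.int64(146), np.int64(144)), (250, np.int64(147), np.int64(146), np.int64(145)), (251, np.int64(149), np.int64(148), np.int64(144)), (252, np.int64(155), np.int64(151), np.int64(139)), (253, np.int64(159), np.int64(152), np.int64(135)), (254, np.int64(162), np.int64(156), np.int64(138)), (255, np.int64(159), np.int64(154), np.int64(137)), (256, np.int64(132), np.int64(128), np.int64(116)), (257, np.int64(98), np.int64(98), np.int64(93)), (258, np.int64(81), np.int64(87), np.int64(85)), (259, np.int64(74), np.int64(93), np.int64(86)), (260, np.int64(70), np.int64(101), np.int64(88)), (261, np.int64(68), np.int64(103), np.int64(89))]
panel outer 256.5 [0.6502849  0.09150257 0.08      ] dist along y from old line 0.23596912837633258
case edge 246.5 [0.63032919 0.10675275 0.165     ] gap -0.014539759333089423
180 
panel outer 256.5 [0.60568943 0.09086066 0.08      ] dist along y from old line 0.23374155130640897
case edge 245.5 [0.58917735 0.10868737 0.165     ] gap -0.017238885447734144
195 
panel outer 255.5 [0.56159048 0.09310847 0.08      ] dist along y from old line 0.2344194328626896
case edge 245.5 [0.54846528 0.10794155 0.165     ] gap -0.014365822036051704
```

The camera puts the panel about 13.7 mm (±2) in front of the case, where 12 mm means home. That leaves the tray at 0–4 mm. I'll push a second time at a different spot to confirm the stop.

```bash
python3 -m pendant '[[[-2,3,-4],[0,0,0],255],[[-2,3,-4],[0,0,0],255],[[0,3,-2],[0,0,0],255],[[0,2,0],[0,0,0],255]]'; python3 st.py
```

```text
clock: 20.78
position: [0.5679, 0.0564, 0.0498]
ee_rot: [0.942, 0.029, 0.014, -0.334]
ft_force: [0.1, 0.1, 0.8]
grip_width: -0.001
t 20.77 pos [0.5679 0.0564 0.0498] jaw az 2.6 z [ 0.006  0.631 -0.776] y [ 0.064 -0.775 -0.629] F [0.1 0.1 0.8] T [-0.66 -0.02 -0.01] w -0.001 q [-0.22  0.59  0.5   1.82 -1.02  1.24  0.87]
```

```bash
python3 -m pendant '[[[0,1,0],[0,0,0],255],[[0,0.8,0],[0,0,0],255]]'; python3 st.py; python3 -m pendant '[[[0,0.5,0],[0,0,0],255]]'; python3 st.py; python3 -m pendant '[[[0,0.6,0],[0,0,0],255]]'; python3 st.py;python3 -m pendant '[[[0,0.8,0],[0,0,0],255]]'; python3 st.py
```

```text
clock: 21.02
position: [0.5684, 0.076, 0.0508]
ee_rot: [0.942, 0.03, 0.014, -0.334]
ft_force: [0.8, 0.9, -0.5]
grip_width: -0.002
t 21.02 pos [0.5684 0.076  0.0508] jaw az 2.7 z [ 0.006  0.631 -0.776] y [ 0.065 -0.774 -0.629] F [ 0.8  0.9 -0.5] T [-0.66  0.   -0.02] w -0.002 q [-0.25  0.58  0.49  1.83 -1.03  1.22  0.85]
clock: 21.15
position: [0.5689, 0.0802, 0.0513]
ee_rot: [0.942, 0.03, 0.014, -0.334]
ft_force: [-3.4, -13.6, 2.2]
grip_width: 0.003
t 21.15 pos [0.5689 0.0802 0.0513] jaw az 2.7 z [ 0.007  0.63  -0.777] y [ 0.066 -0.775 -0.628] F [ -3.4 -13.6   2.2] T [-2.65  0.58  0.42] w 0.003 q [-0.26  0.58  0.49  1.83 -1.03  1.21  0.85]
clock: 21.28
position: [0.5691, 0.0806, 0.0512]
ee_rot: [0.943, 0.028, 0.015, -0.331]
ft_force: [-11.0, -29.8, 11.2]
grip_width: 0.003
t 21.27 pos [0.5691 0.0806 0.0512] jaw az 2.4 z [ 0.011  0.625 -0.781] y [ 0.062 -0.78  -0.623] F [-11.  -29.8  11.2] T [-3.96  1.88  1.51] w 0.003 q [-0.26  0.58  0.49  1.84 -1.03  1.2   0.84]
clock: 21.4
position: [0.5691, 0.0806, 0.0512]
ee_rot: [0.945, 0.024, 0.017, -0.327]
ft_force: [-14.8, -32.1, 18.1]
grip_width: 0.0
t 21.4 pos [0.5691 0.0806 0.0512] jaw az 2.0 z [ 0.015  0.618 -0.786] y [ 0.057 -0.785 -0.617] F [-14.8 -32.1  18.1] T [-3.53  2.49  2.02] w 0.0 q [-0.27  0.57  0.5   1.84 -1.02  1.19  0.83]
```

```bash
python3 -m pendant '[[[0,-3,0],[0,0,0],255],[[0,-5,2],[0,0,0],255],[[0,-6,4],[0,0,0],255],[[0,-5,4],[0,0,0],255],[[0,0,0],[0,0,0],255],[[0,0,0],[0,0,0],255],[[0,0,0],[0,0,0],255]]'; python3 st.py
python3 - <<'E'
from h import *
c=cam("scene"); cv2.imwrite("pics/s12.png",c["pixels"][:,:,::-1])
t=cam("top"); im=t["pixels"].astype(int)
for r in (150,165,195):
    row=im[r,235:275]; out=235+np.where(row[:,0]-row[:,2]>8)[0][-1]+.5; print(out,onz(t,out,r,.08))
E
```

```text
clock: 22.28
position: [0.5688, -0.1089, 0.149]
ee_rot: [0.945, 0.022, 0.019, -0.324]
ft_force: [0.6, 0.1, 0.2]
grip_width: -0.001
t 22.27 pos [ 0.5688 -0.1089  0.149 ] jaw az 1.6 z [ 0.022  0.614 -0.789] y [ 0.054 -0.789 -0.613] F [0.6 0.1 0.2] T [-0.69  0.03 -0.04] w -0.001 q [-0.03  0.57  0.62  1.62 -0.88  1.52  0.89]
257.5 [0.69536717 0.08922087 0.08      ]
256.5 [0.6502849  0.09150257 0.08      ]
255.5 [0.56159048 0.09310847 0.08      ]
```

View pics/s12.png

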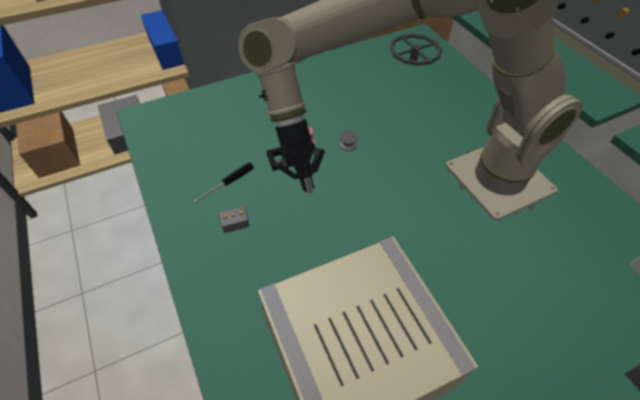

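The tray is inside the case and the arm is clear of everything. The screwdriver at (225,183), terminal box at (234,218) and spool at (348,140) look unmoved.

```bash
python3 -c "
from workcell import manip
print(manip.hand_in())"
```

```text
the job is handed in; nothing more can be done
None
```

I seated the module in the collar, pressed the release lever to its stop and pushed the tray in to a hard stop. I then handed the job in at about 22 s of the 64 s; the hand-in gave no verdict.

- **Module:** I took the grey one from its cradle and turned its key to about +4° off uphill. It dropped in on the first try and stopped hard with its centre 17.1 mm out of the socket, against a nominal 16.5 mm. The scene picture after release matched the fully seated outline.
- **Lever:** it went down about 20 mm to its stop, with about 40 N at the end.
- **Tray:** it slid with 4–5 N. Two pushes at different points met the same rigid stop, the second with about 32 N.
- **Unsettled check:** the camera shows the front panel 13.7 mm in front of the case, where 12 mm means home. It also gives a travel of 234–236 mm, against the 236–240 mm needed. That puts the tray at 0–4 mm, inside the 6 mm limit. One pixel is about 2.7 mm, so I trusted the hard stop.
- **Not seen:** I could not see the module once it was inside the case.
- **Bystanders:** the screwdriver, terminal box and spool looked unmoved in the last picture, and the arm was clear of everything.

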